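# Line up the turned furniture feet by height

### The job

Stand the four loose turned wooden furniture feet on the four cork pads of the plywood board, one foot centred on each pad, right way up as they stand now, in order of height: the tallest on the pad next to the steel end stop, then each shorter one in turn, with the shortest on the pad farthest from the stop. Do not shift or knock over the glass varnish jar that stands among them.

Things in the scene. Friction and masses are not known exactly. Their poses are not given: they have to be found in the camera images.
- vase_foot_mid (a point): Loose turned reddish-brown wooden furniture foot, 92 mm tall (tallest of the four), 40 to 110 g, standing on the table: slender waisted foot; its middle 28 mm is a plain barrel 32 mm in diameter, base 40 mm and widest 44 mm in diameter. The point is on its upright axis, half-way up (46 mm above its base); z is up when it stands, round in plan so its turn about z does not matter.
- spool_foot_mid (a point): Loose turned reddish-brown wooden furniture foot, 76 mm tall (second tallest of the four), 40 to 110 g, standing on the table: foot with a round barrel between two grooves; the barrel is 42 mm in diameter over the middle 22 mm, base 42 mm, widest (low down) 48 mm. The point is on its upright axis, half-way up (38 mm above its base); z is up when it stands, round in plan so its turn about z does not matter.
- collar_foot_mid (a point): Loose turned reddish-brown wooden furniture foot, 60 mm tall (third tallest of the four), 40 to 110 g, standing on the table: plain shank with a broad collar on top; shank 36 mm in diameter from 14 to 44 mm up, collar 50 mm in diameter over the top 11 mm, base 40 mm. The point is on its upright axis, half-way up (30 mm above its base); z is up when it stands, round in plan so its turn about z does not matter.
- bun_foot_mid (a point): Loose turned reddish-brown wooden furniture foot, 44 mm tall (shortest of the four), 40 to 110 g, standing on the table: squat bun; 48 mm in diameter from 9 to 35 mm up, base 38 mm. The point is on its upright axis, half-way up (22 mm above its base); z is up when it stands, round in plan so its turn about z does not matter.
- pad1_top (a point): One of four like round cork pads, 60 mm in diameter and 3 mm thick, fixed in a row on a plywood board 80 mm wide, 470 mm long and 12 mm thick; neighbours are about 90 mm apart (80 to 100). The point is the centre of its top face, 15 mm above the table; z up, y along the board. The numbers do not tell the order along the row: that must be seen.
- pad2_top (a point): One of four like round cork pads, 60 mm in diameter and 3 mm thick, fixed in a row on a plywood board 80 mm wide, 470 mm long and 12 mm thick; neighbours are about 90 mm apart (80 to 100). The point is the centre of its top face, 15 mm above the table; z up, y along the board. The numbers do not tell the order along the row: that must be seen.
- pad3_top (a point): One of four like round cork pads, 60 mm in diameter and 3 mm thick, fixed in a row on a plywood board 80 mm wide, 470 mm long and 12 mm thick; neighbours are about 90 mm apart (80 to 100). The point is the centre of its top face, 15 mm above the table; z up, y along the board. The numbers do not tell the order along the row: that must be seen.
- pad4_top (a point): One of four like round cork pads, 60 mm in diameter and 3 mm thick, fixed in a row on a plywood board 80 mm wide, 470 mm long and 12 mm thick; neighbours are about 90 mm apart (80 to 100). The point is the centre of its top face, 15 mm above the table; z up, y along the board. The numbers do not tell the order along the row: that must be seen.
- stop_base (a point): Fixed bright steel end stop at one end of the board, a low upside-down T: an upright plate 70 mm across the board, 6 mm thick and 40 mm high with its foot plate, about 80 mm from the centre of the nearest pad. The point is the centre of its underside, on the board, 12 mm above the table; z up, y along the board. It may be at either end; at the other end stands a fixed small round brass tin with a bright lid, 34 mm wide and 30 mm high.
- varnish_mid (a point): Loose amber glass varnish jar with a dark cap, 52 mm in diameter, 85 mm tall, standing on the table roughly in line with the feet (centres at least 85 mm apart). Not to be moved. The point is on its axis, half-way up; z up.
There are look-alikes about, which are no part of the job. Leave any orange or red look-alike of the part that bears bun_foot_mid alone.

How it is judged:
By the outcome, as a careful person would: the job done as asked, in the order asked, and still so for the second after the job is handed in, with the robot touching nothing.
It also fails if it takes over 109 s, if anything falls off the work surface, if the arm or the gripper's body presses on something with over 40 N, if the wrist force passes 120 N, or if a joint passes its speed limit or range.

### The arm

A 7-joint arm with a two-finger parallel gripper is mounted at the origin on the work surface. World frame = base frame: x ahead of the robot, y to its left, z up, the work surface at z = 0. Lengths are in m, angles in rad, forces in N, time in s.
With the tool pointing down it reaches from about 0.425 to 0.95 m from the base axis. Payload 16.7 kg.
Tool frame: the origin (TCP) lies on the centre line of the jaws, within the pads' length; the fingertips stand 14 mm ahead of it and the grasp point (between the pads) lies 5 mm behind it; x points along the fingers, y is the direction in which the jaws open and shut, and the axes are right-handed (so a half turn about x gives the same grasp; the last joint's range is limited). The gripper opens to 94 mm and grips with 3 to 60 N. Pads are 16 mm wide; open, the fingers measure 119 mm over their backs; the gripper's body (75 mm by 177 mm) begins 78 mm behind the grasp point.
Start: joints at [1.2, 0.426, 0.074, 1.606, -0.034, 1.111, -0.067], TCP at [0.148, -0.658, 0.219] pointing down, gripper open.
Joint ranges: [-2.85, 2.85], [-0.5, 2.14], [-1.23, 1.37], [0.21, 2.46], [-1.02, 4.16], [0.16, 2.05], [-2.73, 2.73]. Speed limits (rad/s): [1.89, 1.89, 2.39, 2.39, 3.01, 3.01, 3.01].

### API

Orientations are given as a rotation vector (axis times angle).
In Python, from bench import arm, optics gives the robot as it stands.
- The arm moves only by the tool apply_moves, never from a script. Its argument "plan" is a list of rows, each an object of numbers: "x", "y", "z": the shift along the tool's x, y, z in cm; "rx", "ry", "rz": the turn, a rotation vector about the tool's x, y, z in degrees. A call has 1 to 10 rows; each row is the pose to reach, as a shift and turn from the pose commanded when the call began, along the tool's axes at that moment; what a row does not reach only later rows make up. A row lasts 1/10 s, in which the tool goes at most 50 mm and 8.59 degrees, less where a joint would pass 70% of its speed; a pose out of reach is approached as far as the arm can. A call with a gripper value outside its range is refused whole. "claw" is the closure in counts, from 0 (fully open) to 255 (shut), set as the call begins (left out, the last holds). The fingers move at their own pace and stop on an object; the grip force is fixed at half the most. Time passes only in rows, so rows that repeat a pose let the fingers close. It gives the time, the measured TCP pose, the force and the opening at its end, in the units of the state.
- arm.read_state(): the state, without advancing time (a new reading comes with each control period).
- optics.snapshot(name): name is "side" or "top"; returns (picture, depth): 420x560x3 uint8, red, green, blue; 420x560 float32, m along the optical axis (not along the pixel's ray), 0 where there is no reading.
- optics.camera_params(name): a dict with "fx", "fy", "cx", "cy" (pixels), "rvec" (rotation vector, rad) and "tvec" (3), from world to camera coordinates, as OpenCV has them. Camera axes: x right, y down, z forward; pixel columns grow to the right and rows downward; lengths in m; the calibration is good to about 2 mm. A picture is of the moment at which its call begins. camera_params takes no time and is no camera call.
- arm.close_job(): hands the job in, once; it reports no verdict.
The state is a dict: "clock": time; "q": joint angles; "joint_velocities": joint speeds; "effort": joint torques, N m; "position": TCP position; "ee_rot": TCP orientation; "wrist_force": force on the tool from outside, world axes, zero at the start; "wrist_torque": the same for the moment, N m; "width": opening from 0.0 (shut) to 1.0 (fully open).
Only numpy, scipy, OpenCV 4.12 (cv2) and the standard library are available. Lean on these libraries where they do the work, as an engineer would, in place of code of your own. Each camera call takes 0.05 s, during which the arm holds its last target. There are 200 camera calls.

## Working session

There is one attempt and no reset: what is moved stays moved. The work goes in short steps, Python scripts to look and compute and a tool call to move; the robot and the scene stay as the last step left them, time stands still between calls to the robot, and variables do not carry over. Pictures are saved under pics/ and viewed, about 12 in all and at most 16, crops included, and the job is handed in when it is done.

Besides the shell and the picture viewer there is one more tool, called after "Request:" by a JSON object that holds its "fn" and its "kwargs". apply_moves: Moves the arm, as the interface text tells. Its arguments: {"type":"object","properties":{"plan":{"type":"array"},"claw":{"type":"number"}},"required":["plan"]}

```bash
mkdir -p pics
python3 - <<'E'
from bench import arm, optics
import cv2,numpy as np
print(arm.read_state())
for n in("top","side"):
    p,d=optics.snapshot(n); cv2.imwrite(f"pics/{n}0.png",p[:,:,::-1]); np.savez(f"{n}0.npz",p=p,d=d)
    c=optics.camera_params(n);print(n,c); R=cv2.Rodrigues(np.array(c["rvec"],float))[0];print(-R.T@np.array(c["tvec"]).ravel())
E
```

```text
{'clock': 0.0, 'q': array([ 1.1994959 ,  0.42671999,  0.07383952,  1.60658341, -0.03408221,
        1.11079608, -0.06709756]), 'joint_velocities': array([-8.94092694e-05, -1.80710774e-03,  6.43812631e-05, -7.00739230e-04,
       -3.44580259e-04, -5.05242872e-05,  1.52434451e-03]), 'effort': array([-1.11762889e-03, -9.35829234e+01,  3.66588749e+00, -4.54190862e+01,
       -4.90087748e-02,  2.04451487e-02,  2.06533505e-04]), 'position': array([ 0.14837484, -0.65807291,  0.21879369]), 'ee_rot': array([ 2.10443472,  0.23565795, -2.10494187]), 'wrist_force': array([ 0.38059531,  0.77923229, -0.68039884]), 'wrist_torque': array([-0.0232942 , -0.00252167, -0.00820709]), 'width': 1.0034350599816815}
top {'fx': 448.145934743684, 'fy': 448.145934743684, 'cx': 278.6056968376612, 'cy': 207.98181606229815, 'rvec': array([ 2.17298852, -2.16566341,  0.16203285]), 'tvec': array([0.04260481, 0.61158555, 0.82569498])}
[0.50492608 0.06642245 0.89345507]
side {'fx': 500.7483004957246, 'fy': 500.7483004957246, 'cx': 279.7667698196973, 'cy': 207.307518575464, 'rvec': array([ 0.67900579, -2.56479884,  1.22008435]), 'tvec': array([0.52532261, 0.18091824, 1.02385323])}
[0.11887536 0.85089152 0.78665302]
```

View pics/top0.png

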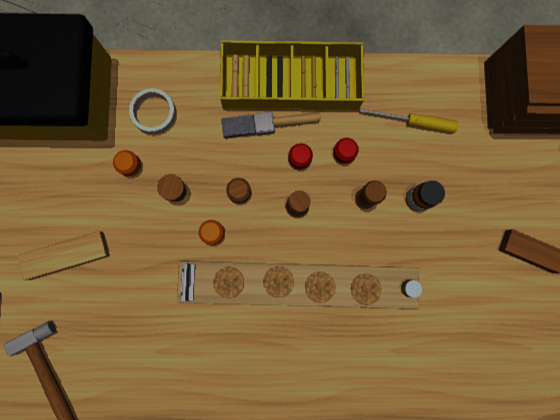

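View pics/side0.png

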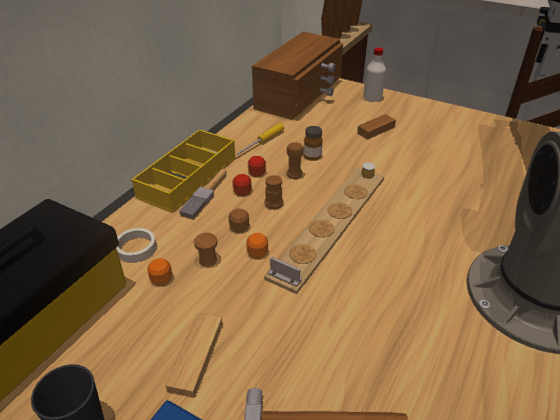

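The top view shows the steel stop at (187,282) and the tin at (412,289), with pads at (228,282), (278,281), (320,287) and (366,289). The feet are collar (172,187), bun (238,190), spool (298,204) and vase (373,193). The jar is at (428,195), and the red and orange look-alikes are clear of the row. The side view agrees with this.

```bash
cat > h.py <<'E'
import cv2,numpy as np
from bench import optics
def cam(n):
    c=optics.camera_params(n);R=cv2.Rodrigues(np.array(c["rvec"],float))[0];t=np.array(c["tvec"],float).ravel();return c,R,t
def cloud(n,d):
    c,R,t=cam(n);v,u=np.mgrid[:d.shape[0],:d.shape[1]]
    P=np.stack([(u-c["cx"])/c["fx"]*d,(v-c["cy"])/c["fy"]*d,d],-1)
    W=(P-t)@R; W[d==0]=np.nan; return W
def cast(n,u,v,z):
    c,R,t=cam(n);r=R.T@np.array([(u-c["cx"])/c["fx"],(v-c["cy"])/c["fy"],1]);o=-R.T@t
    return o+r*(z-o[2])/r[2]
def pix(n,P):
    c,R,t=cam(n);q=R@np.array(P)+t;return np.array([q[0]/q[2]*c["fx"]+c["cx"],q[1]/q[2]*c["fy"]+c["cy"]])
def top_of(n,W,xy,h,r=.04):
    "mid-extent of the top-face points, within 4 mm of height h, near xy"
    m=(abs(W[...,2]-h)<.004)&(np.hypot(W[...,0]-xy[0],W[...,1]-xy[1])<r)
    v,u=np.nonzero(m)
    if len(u)<5:return None
    (cu,cv_),rad=cv2.minEnclosingCircle(np.stack([u,v],1).astype(np.float32))
    return W[m].mean(0).round(4),cast(n,cu,cv_,h).round(4),len(u),(np.ptp(W[m][:,:2],axis=0)*1000).round(0)
E
cat > m.py <<'E'
from h import *
D={n:np.load(f"{n}0.npz") for n in("top","side")};C={n:cloud(n,D[n]["d"]) for n in D}
for n in C: print(n,"table z",np.nanmedian(C[n][...,2]),"std",)
hsv=cv2.cvtColor(D["top"]["p"],cv2.COLOR_RGB2HSV)
for k,u,v,h in(("collar",172,187,.06),("bun",238,190,.044),("spool",298,204,.076),("vase",373,193,.092),("jar",431,193,.085)):
    xy=cast("top",u,v,h)
    W=C["top"];m=(np.hypot(W[...,0]-xy[0],W[...,1]-xy[1])<.035)
    print(k,xy.round(4),"maxz",np.nanpercentile(W[m][:,2],98).round(4))
    for n in C: print("  ",n,top_of(n,C[n],xy,h))
for k,u,v in(("stop",187,282),("padA",228,282),("padB",278,281),("padC",320,287),("padD",366,289),("tin",412,289)):
    print(k,cast("top",u,v,.015).round(4),hsv[v-3:v+4,u-3:u+4].reshape(-1,3).mean(0).round(),"ply",hsv[268,u])
for n in C:
    W=C[n]
    for u,v in((228,282),(278,281),(320,287),(366,289)):
        xy=cast("top",u,v,.015); m=(abs(W[...,2]-.015)<.0012)&(np.hypot(W[...,0]-xy[0],W[...,1]-xy[1])<.042)
        print(n,W[m].mean(0).round(4),m.sum(),(np.ptp(W[m][:,:2],axis=0)*1000).round())
E
python3 m.py
```

```text
top table z 0.00039368059554814816 std
side table z 0.0011417238612988726 std
collar [0.6472 0.2452 0.06  ] maxz 0.0623
   top (array([0.6486, 0.249 , 0.0598]), array([0.6485, 0.2488, 0.06  ]), 551, array([48., 49.]))
   side (array([0.6443, 0.2513, 0.0601]), array([0.6431, 0.2529, 0.06  ]), 317, array([50., 50.]))
bun [0.6449 0.1227 0.044 ] maxz 0.0463
   top (array([0.6479, 0.1232, 0.0435]), array([0.6471, 0.1233, 0.044 ]), 347, array([41., 42.]))
   side (array([0.6439, 0.1268, 0.0436]), array([0.6412, 0.1292, 0.044 ]), 166, array([42., 43.]))
spool [0.6142 0.0099 0.076 ] maxz 0.0782
   top (array([0.6214, 0.0077, 0.076 ]), array([0.6212, 0.0077, 0.076 ]), 359, array([38., 37.]))
   side (array([0.6176, 0.0101, 0.0759]), array([0.6172, 0.0107, 0.076 ]), 142, array([40., 42.]))
vase [ 0.633  -0.1258  0.092 ] maxz 0.0938
   top (array([ 0.637 , -0.1289,  0.0917]), array([ 0.6373, -0.1286,  0.092 ]), 369, array([39., 39.]))
   side (array([ 0.6333, -0.1263,  0.0916]), array([ 0.6317, -0.1218,  0.092 ]), 117, array([41., 40.]))
jar [ 0.6347 -0.2349  0.085 ] maxz 0.0872
   top (array([
[... 223 characters left out ...]
117.  11.  80.] ply [120  11  47]
padA [0.4697 0.1416 0.015 ] [ 16. 158. 113.] ply [ 16 160 116]
padB [0.4717 0.045  0.015 ] [ 16. 158. 113.] ply [ 16 159 122]
padC [ 0.4603 -0.0364  0.015 ] [ 16. 158. 113.] ply [ 18 122 142]
padD [ 0.4565 -0.126   0.015 ] [ 16. 157. 113.] ply [ 18 117 146]
tin [ 0.4565 -0.216   0.015 ] [100.  24. 162.] ply [ 18 121 129]
top [0.4699 0.1412 0.0149] 480 [78. 81.]
top [0.4708 0.0441 0.0149] 513 [71. 79.]
top [ 0.4617 -0.0349  0.015 ] 492 [73. 80.]
top [ 0.459  -0.1255  0.0149] 480 [73. 82.]
side [0.468  0.1417 0.015 ] 283 [75. 81.]
side [0.4678 0.0463 0.015 ] 251 [71. 80.]
side [ 0.4571 -0.0351  0.0149] 218 [78. 81.]
side [ 0.455  -0.1243  0.015 ] 203 [76. 78.]
```

```bash
cat > p.py <<'E'
from h import *
from bench import arm
for n in("top","side"):
    D=np.load(f"{n}0.npz");W=cloud(n,D["d"]);hsv=cv2.cvtColor(D["p"],cv2.COLOR_RGB2HSV)
    reg=(W[...,0]>.42)&(W[...,0]<.515)&(W[...,1]>-.18)&(W[...,1]<.19)&(W[...,2]<.025)
    s=hsv[...,1][reg];v=hsv[...,2][reg]
    m=(reg&(hsv[...,1]>138)&(hsv[...,2]>60)).astype(np.uint8)
    m=cv2.morphologyEx(m,cv2.MORPH_CLOSE,np.ones((5,5)));m=cv2.morphologyEx(m,cv2.MORPH_OPEN,np.ones((5,5)))
    _,l,st,ce=cv2.connectedComponentsWithStats(m)
    for i in range(1,len(st)):
        if st[i,4]<150:continue
        co,_=cv2.findContours((l==i).astype(np.uint8),0,2)
        (a,b),ax,_=cv2.fitEllipse(max(co,key=len))
        pts=np.array([cast(n,*q[0],.015) for q in max(co,key=len)])
        print(n,cast(n,a,b,.015).round(4),cast(n,*ce[i],.015).round(4),np.ptp(pts[:,:2],axis=0).round(3),st[i,4])
    m=(W[...,2]>.040)&(W[...,2]<.06)&(abs(W[...,0]-.47)<.06)&(abs(W[...,1]-.21)<.05)
    print(n,"stop",W[m].mean(0),m.sum())
print(cv2.Rodrigues(arm.read_state()["ee_rot"])[0].round(4))
E
python3 p.py
```

```text
top [0.4741 0.0444 0.015 ] [0.4749 0.0442 0.015 ] [0.071 0.056] 824
top [ 0.5087 -0.1189  0.015 ] [ 0.5088 -0.0982  0.015 ] [0.014 0.161] 553
top [0.4696 0.1412 0.015 ] [0.4697 0.141  0.015 ] [0.057 0.056] 743
top [ 0.4608 -0.0359  0.015 ] [ 0.461  -0.0358  0.015 ] [0.055 0.057] 734
top [ 0.4568 -0.1252  0.015 ] [ 0.4568 -0.1252  0.015 ] [0.057 0.057] 736
top stop [0.47140516 0.21883099 0.05063573] 162
side [ 0.454  -0.1255  0.015 ] [ 0.4546 -0.1256  0.015 ] [0.058 0.058] 243
side [ 0.4586 -0.0359  0.015 ] [ 0.4586 -0.036   0.015 ] [0.059 0.058] 278
side [0.4684 0.0449 0.015 ] [0.4685 0.045  0.015 ] [0.058 0.057] 329
side [0.4673 0.1417 0.015 ] [0.4673 0.1416 0.015 ] [0.058 0.057] 379
side stop [0.46720606 0.22156856 0.04845706] 195
[[-3.000e-04  2.200e-01 -9.755e-01]
 [ 1.100e-03 -9.755e-01 -2.200e-01]
 [-1.000e+00 -1.100e-03  1.000e-04]]
```

Request:
{"fn": "apply_moves", "kwargs": {"plan": [{"y": -3, "z": -4, "rx": -5}, {"y": -6, "z": -9, "rx": -10}, {"y": -9, "z": -13, "rx": -14}, {"y": -12, "z": -17, "rx": -18}, {"y": -14, "z": -21, "rx": -22}, {"y": -16, "z": -24, "rx": -26}, {"y": -18, "z": -27, "rx": -30}, {"y": -19.5, "z": -29, "rx": -34}, {"y": -20.5, "z": -29.6, "rx": -38}, {"y": -20.5, "z": -29.6, "rx": -38}], "claw": 0}}

```text
invalid input
```

```bash
cat > s.py <<'E'
import sys,numpy as np,cv2
from bench import arm
s=arm.read_state();R=cv2.Rodrigues(s["ee_rot"])[0];p=s["position"]
print("t",round(s["clock"],2),"p",p.round(4),"w",round(s["width"],3),"F",s["wrist_force"].round(1),"q",s["q"].round(2));print(R.round(3).tolist())
if len(sys.argv)>3:
    T=np.array([float(a) for a in sys.argv[1:4]]);print("tool shift cm",(R.T@(T-p)*100).round(2))
    G=np.array([[0,1,0],[0,0,-1],[-1,0,0.]]);print("turn deg",np.degrees(cv2.Rodrigues(R.T@G)[0]).ravel().round(2))
E
python3 s.py .6355 -.128 .16
```

```text
t 0.1 p [ 0.1484 -0.6581  0.2189] w 1.0 F [-0.4  0.8 -0.3] q [ 1.2   0.43  0.07  1.61 -0.03  1.11 -0.07]
[[-0.0, 0.22, -0.976], [0.001, -0.976, -0.22], [-1.0, -0.001, 0.0]]
tool shift cm [  5.93 -40.99 -59.18]
turn deg [-7.729e+01 -4.000e-02  6.000e-02]
```

Request:
{"fn": "apply_moves", "kwargs": {"plan": [{"x": 0, "y": -3, "z": -4, "rx": -5, "ry": 0, "rz": 0}, {"x": 0, "y": -6, "z": -8, "rx": -10, "ry": 0, "rz": 0}, {"x": 0, "y": -9, "z": -12, "rx": -14, "ry": 0, "rz": 0}, {"x": 0, "y": -12, "z": -16, "rx": -18, "ry": 0, "rz": 0}, {"x": 0, "y": -14, "z": -20, "rx": -22, "ry": 0, "rz": 0}, {"x": 0, "y": -16, "z": -23, "rx": -26, "ry": 0, "rz": 0}, {"x": 0, "y": -18, "z": -26, "rx": -30, "ry": 0, "rz": 0}, {"x": 0, "y": -20, "z": -29, "rx": -34, "ry": 0, "rz": 0}, {"x": 0, "y": -20.5, "z": -29.6, "rx": -38, "ry": 0, "rz": 0}, {"x": 0, "y": -20.5, "z": -29.6, "rx": -38, "ry": 0, "rz": 0}], "claw": 0}}

```text
clock: 1.1
position: [0.3931, -0.392, 0.2193]
ee_rot: [1.691, 0.806, -1.691]
wrist_force: [-0.7, 0.7, -0.7]
width: 1.0
```

```bash
python3 s.py .6355 -.128 .16
```

```text
t 1.1 p [ 0.3931 -0.392   0.2193] w 1.0 F [-0.7  0.7 -0.7] q [ 0.84  0.24 -0.2   1.87  0.05  1.04 -0.07]
[[-0.0, 0.776, -0.63], [0.001, -0.63, -0.776], [-1.0, -0.0, -0.0]]
tool shift cm [  5.94   2.19 -35.77]
turn deg [-3.906e+01 -3.000e-02  2.000e-02]
```

Request:
{"fn": "apply_moves", "kwargs": {"plan": [{"x": 0, "y": 0, "z": -4, "rx": -4, "ry": 0, "rz": 0}, {"x": 0, "y": 0, "z": -8, "rx": -8, "ry": 0, "rz": 0}, {"x": 0, "y": 0.5, "z": -12, "rx": -13, "ry": 0, "rz": 0}, {"x": 1, "y": 1, "z": -16, "rx": -18, "ry": 0, "rz": 0}, {"x": 2, "y": 1.2, "z": -20.5, "rx": -23, "ry": 0, "rz": 0}, {"x": 3, "y": 1.5, "z": -25, "rx": -28, "ry": 0, "rz": 0}, {"x": 4, "y": 1.8, "z": -29, "rx": -32, "ry": 0, "rz": 0}, {"x": 5, "y": 2, "z": -33, "rx": -36, "ry": 0, "rz": 0}, {"x": 5.9, "y": 2.2, "z": -35.8, "rx": -39, "ry": 0, "rz": 0}, {"x": 5.9, "y": 2.2, "z": -35.8, "rx": -39, "ry": 0, "rz": 0}]}}

```text
clock: 2.1
position: [0.6369, -0.1274, 0.1587]
ee_rot: [1.212, 1.211, -1.211]
wrist_force: [-0.1, -0.1, 0.8]
width: 1.0
```

```bash
python3 s.py .6355 -.128 .051
python3 - <<'E'
from h import *
p,d=optics.snapshot("side");cv2.imwrite("pics/side1.png",p[:,:,::-1])
E
```

```text
t 2.1 p [ 0.6369 -0.1274  0.1587] w 1.0 F [-0.1 -0.1  0.8] q [ 0.42  0.48 -0.43  1.7   0.23  1.02 -0.09]
[[-0.002, 1.0, -0.002], [0.002, -0.002, -1.0], [-1.0, -0.002, -0.002]]
tool shift cm [10.77 -0.13  0.08]
turn deg [-0.13 -0.12  0.09]
```

View pics/side1.png

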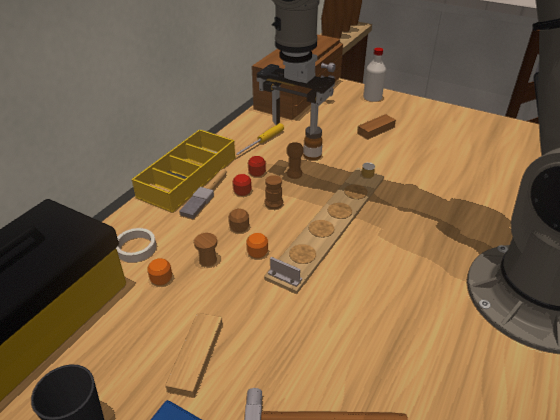

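The gripper straddles the vase foot (about (294,160)) with the jaws along x and is clear of the jar, so I'll descend and grip.

Request:
{"fn": "apply_moves", "kwargs": {"plan": [{"x": 3, "y": -0.1, "z": 0.1, "rx": 0, "ry": 0, "rz": 0}, {"x": 6, "y": -0.1, "z": 0.1, "rx": 0, "ry": 0, "rz": 0}, {"x": 9, "y": -0.1, "z": 0.1, "rx": 0, "ry": 0, "rz": 0}, {"x": 11, "y": -0.1, "z": 0.1, "rx": 0, "ry": 0, "rz": 0}, {"x": 11.8, "y": -0.1, "z": 0.1, "rx": 0, "ry": 0, "rz": 0}, {"x": 11.8, "y": -0.1, "z": 0.1, "rx": 0, "ry": 0, "rz": 0}]}}

```text
clock: 2.75
position: [0.6339, -0.1327, 0.0419]
ee_rot: [1.214, 1.206, -1.216]
wrist_force: [0.8, 0.3, 0.8]
width: 1.003
```

Request:
{"fn": "apply_moves", "kwargs": {"plan": [{"x": 0, "y": 0, "z": 0, "rx": 0, "ry": 0, "rz": 0}, {"x": 0, "y": 0, "z": 0, "rx": 0, "ry": 0, "rz": 0}, {"x": 0, "y": 0, "z": 0, "rx": 0, "ry": 0, "rz": 0}, {"x": 0, "y": 0, "z": 0, "rx": 0, "ry": 0, "rz": 0}, {"x": 0, "y": 0, "z": 0, "rx": 0, "ry": 0, "rz": 0}, {"x": 0, "y": 0, "z": 0, "rx": 0, "ry": 0, "rz": 0}, {"x": 0, "y": 0, "z": 0, "rx": 0, "ry": 0, "rz": 0}, {"x": 0, "y": 0, "z": 0, "rx": 0, "ry": 0, "rz": 0}], "claw": 255}}

```text
clock: 3.55
position: [0.6349, -0.1312, 0.0425]
ee_rot: [1.213, 1.207, -1.213]
wrist_force: [0.7, -0.0, -0.7]
width: 0.454
```

```bash
python3 s.py .6355 -.128 .20
```

```text
t 3.55 p [ 0.6349 -0.1312  0.0425] w 0.454 F [ 0.7 -0.  -0.7] q [ 0.39  0.61 -0.39  1.78  0.3   0.82 -0.15]
[[0.0, 1.0, -0.005], [0.0, -0.005, -1.0], [-1.0, 0.0, -0.0]]
tool shift cm [-15.75   0.06  -0.32]
turn deg [-0.29 -0.   -0.  ]
```

Request:
{"fn": "apply_moves", "kwargs": {"plan": [{"x": 0, "y": 0, "z": 0, "rx": 0, "ry": 0, "rz": 0}, {"x": 0, "y": 0, "z": 0, "rx": 0, "ry": 0, "rz": 0}, {"x": 0, "y": 0, "z": 0, "rx": 0, "ry": 0, "rz": 0}, {"x": 0, "y": 0, "z": 0, "rx": 0, "ry": 0, "rz": 0}, {"x": 0, "y": 0, "z": 0, "rx": 0, "ry": 0, "rz": 0}]}}

```text
clock: 4.05
position: [0.6349, -0.1312, 0.0425]
ee_rot: [1.213, 1.207, -1.213]
wrist_force: [0.4, 0.4, 1.2]
width: 0.457
```

```bash
python3 s.py .6355 -.128 .20
```

```text
t 4.05 p [ 0.6349 -0.1312  0.0425] w 0.457 F [0.4 0.4 1.2] q [ 0.39  0.61 -0.39  1.78  0.3   0.82 -0.15]
[[0.0, 1.0, -0.005], [0.0, -0.005, -1.0], [-1.0, 0.0, -0.0]]
tool shift cm [-15.75   0.06  -0.32]
turn deg [-0.29 -0.   -0.  ]
```

Run:
```python
from h import *
p,d=optics.snapshot("side")
u,v=pix("side",(.635,-.13,.06)).astype(int);a=p[v-60:v+50,u-70:u+70]
a=cv2.resize(a,None,fx=4,fy=4,interpolation=3);cv2.imwrite("pics/side2.png",a[:,:,::-1])
```

```text
(no output)
```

View pics/side2.png

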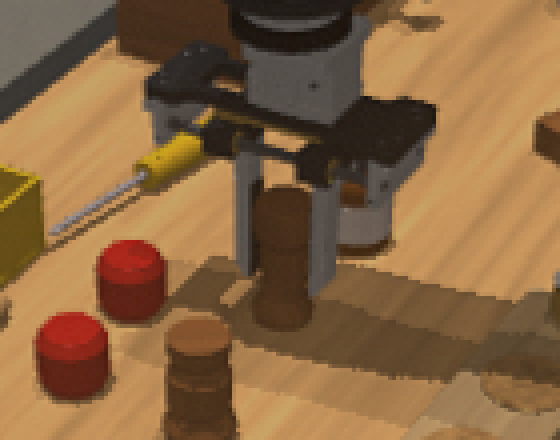

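Request:
{"fn": "apply_moves", "kwargs": {"plan": [{"x": 0, "y": 0, "z": 0, "rx": 0, "ry": 0, "rz": 0}, {"x": 0, "y": 0, "z": 0, "rx": 0, "ry": 0, "rz": 0}, {"x": 0, "y": 0, "z": 0, "rx": 0, "ry": 0, "rz": 0}, {"x": 0.3, "y": 0, "z": -0.3, "rx": 0, "ry": 0, "rz": 0}, {"x": 0.7, "y": 0, "z": -0.3, "rx": 0, "ry": 0, "rz": 0}, {"x": 0.7, "y": 0, "z": -0.3, "rx": 0, "ry": 0, "rz": 0}], "claw": 90}}

```text
clock: 4.7
position: [0.6345, -0.128, 0.0347]
ee_rot: [1.213, 1.208, -1.213]
wrist_force: [1.4, -0.7, -0.1]
width: 0.65
```

Request:
{"fn": "apply_moves", "kwargs": {"plan": [{"x": 0, "y": 0, "z": 0, "rx": 0, "ry": 0, "rz": 0}, {"x": 0, "y": 0, "z": 0, "rx": 0, "ry": 0, "rz": 0}, {"x": 0, "y": 0, "z": 0, "rx": 0, "ry": 0, "rz": 0}, {"x": 0, "y": 0, "z": 0, "rx": 0, "ry": 0, "rz": 0}, {"x": 0, "y": 0, "z": 0, "rx": 0, "ry": 0, "rz": 0}, {"x": 0, "y": 0, "z": 0, "rx": 0, "ry": 0, "rz": 0}, {"x": 0, "y": 0, "z": 0, "rx": 0, "ry": 0, "rz": 0}], "claw": 255}}

```text
clock: 5.4
position: [0.6349, -0.1282, 0.0356]
ee_rot: [1.213, 1.207, -1.213]
wrist_force: [0.5, -0.4, 1.1]
width: 0.452
```

```bash
python3 s.py .6355 -.128 .20
python3 - <<'E'
from h import *
p,d=optics.snapshot("side");np.savez("g.npz",p=p,d=d)
u,v=pix("side",(.635,-.13,.06)).astype(int);a=p[v-40:v+35,u-45:u+45]
a=cv2.resize(a,None,fx=7,fy=7,interpolation=3);cv2.imwrite("pics/side3.png",a[:,:,::-1])
E
```

```text
t 5.4 p [ 0.6349 -0.1282  0.0356] w 0.452 F [ 0.5 -0.4  1.1] q [ 0.39  0.61 -0.39  1.78  0.31  0.8  -0.16]
[[0.0, 1.0, -0.005], [0.0, -0.005, -1.0], [-1.0, 0.0, -0.0]]
tool shift cm [-16.44   0.06  -0.02]
turn deg [-0.29 -0.   -0.01]
```

View pics/side3.png

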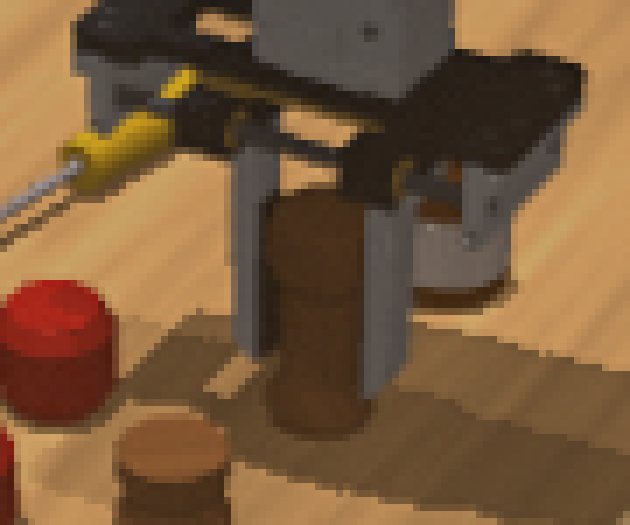

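Both attempts stop at about 43 mm, which suggests the flat fingers are gripping the upper bulge. The foot is upright between the fingers with its weight below the contact, so that is a usable grip. I'll lift it and check.

Request:
{"fn": "apply_moves", "kwargs": {"plan": [{"x": -1, "y": 0, "z": 0, "rx": 0, "ry": 0, "rz": 0}, {"x": -3, "y": 0, "z": 0, "rx": 0, "ry": 0, "rz": 0}, {"x": -6, "y": 0, "z": 0, "rx": 0, "ry": 0, "rz": 0}, {"x": -9, "y": 0, "z": 0, "rx": 0, "ry": 0, "rz": 0}, {"x": -12, "y": 0, "z": 0, "rx": 0, "ry": 0, "rz": 0}, {"x": -14.5, "y": 0, "z": 0, "rx": 0, "ry": 0, "rz": 0}, {"x": -15, "y": 0, "z": 0, "rx": 0, "ry": 0, "rz": 0}, {"x": -15, "y": 0, "z": 0, "rx": 0, "ry": 0, "rz": 0}]}}

```text
clock: 6.25
position: [0.6352, -0.1283, 0.1866]
ee_rot: [1.213, 1.205, -1.212]
wrist_force: [-0.5, 0.7, -1.2]
width: 0.459
```

```bash
python3 s.py .4685 .1415 .185
python3 - <<'E'
from h import *
p,d=optics.snapshot("side")
u,v=pix("side",(.635,-.13,.19)).astype(int);a=p[v-50:v+60,u-60:u+60]
a=cv2.resize(a,None,fx=5,fy=5,interpolation=3);cv2.imwrite("pics/side4.png",a[:,:,::-1])
E
```

```text
t 6.25 p [ 0.6352 -0.1283  0.1866] w 0.459 F [-0.5  0.7 -1.2] q [ 0.43  0.45 -0.44  1.68  0.21  1.06 -0.08]
[[0.002, 1.0, -0.005], [-0.0, -0.005, -1.0], [-1.0, 0.002, 0.0]]
tool shift cm [  0.12 -16.81 -26.89]
turn deg [-0.3   0.02 -0.09]
```

View pics/side4.png

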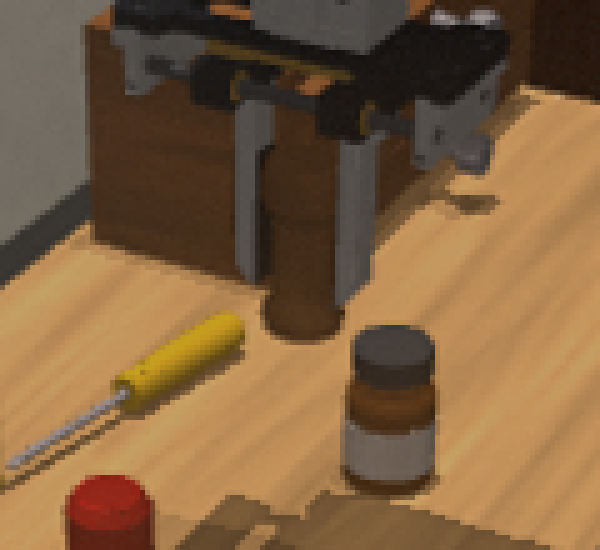

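The foot lifted upright and hangs at about (300,230) in the crop, and the jar has not moved. Next I'll carry it to the pad by the stop.

Request:
{"fn": "apply_moves", "kwargs": {"plan": [{"x": 0, "y": -1, "z": -2, "rx": 0, "ry": 0, "rz": 0}, {"x": 0, "y": -3, "z": -5, "rx": 0, "ry": 0, "rz": 0}, {"x": 0, "y": -5.5, "z": -9, "rx": 0, "ry": 0, "rz": 0}, {"x": 0, "y": -8, "z": -13, "rx": 0, "ry": 0, "rz": 0}, {"x": 0, "y": -10.5, "z": -17, "rx": 0, "ry": 0, "rz": 0}, {"x": 0, "y": -13, "z": -21, "rx": 0, "ry": 0, "rz": 0}, {"x": 0, "y": -15, "z": -24.5, "rx": 0, "ry": 0, "rz": 0}, {"x": 0, "y": -16.3, "z": -26.3, "rx": 0, "ry": 0, "rz": 0}, {"x": 0, "y": -16.8, "z": -26.9, "rx": -0.3, "ry": 0, "rz": 0}, {"x": 0, "y": -16.8, "z": -26.9, "rx": -0.3, "ry": 0, "rz": 0}]}}

```text
clock: 7.3
position: [0.4676, 0.1418, 0.1848]
ee_rot: [1.207, 1.211, -1.209]
wrist_force: [1.0, 0.5, -1.4]
width: 0.456
```

```bash
python3 s.py .4685 .1415 .0525
```

```text
t 7.3 p [0.4676 0.1418 0.1848] w 0.456 F [ 1.   0.5 -1.4] q [ 0.12  0.21 -0.61  2.02  0.15  0.95 -0.56]
[[-0.001, 1.0, 0.002], [-0.0, 0.002, -1.0], [-1.0, -0.001, 0.0]]
tool shift cm [13.23  0.11  0.03]
turn deg [0.1  0.01 0.07]
```

Request:
{"fn": "apply_moves", "kwargs": {"plan": [{"x": 2, "y": 0.1, "z": 0, "rx": 0, "ry": 0, "rz": 0}, {"x": 5, "y": 0.1, "z": 0, "rx": 0, "ry": 0, "rz": 0}, {"x": 8, "y": 0.1, "z": 0, "rx": 0, "ry": 0, "rz": 0}, {"x": 10.5, "y": 0.1, "z": 0, "rx": 0, "ry": 0, "rz": 0}, {"x": 12, "y": 0.1, "z": 0, "rx": 0, "ry": 0, "rz": 0}, {"x": 12.7, "y": 0.1, "z": 0, "rx": 0, "ry": 0, "rz": 0}, {"x": 12.7, "y": 0.1, "z": 0, "rx": 0, "ry": 0, "rz": 0}, {"x": 12.7, "y": 0.1, "z": 0, "rx": 0, "ry": 0, "rz": 0}, {"x": 12.7, "y": 0.1, "z": 0, "rx": 0, "ry": 0, "rz": 0}]}}

```text
clock: 8.2
position: [0.47, 0.1417, 0.0595]
ee_rot: [1.21, 1.208, -1.208]
wrist_force: [0.2, 0.3, -0.5]
width: 0.458
```

```bash
python3 s.py .4685 .1415 .0515
```

```text
t 8.2 p [0.47   0.1417 0.0595] w 0.458 F [ 0.2  0.3 -0.5] q [ 0.04  0.4  -0.55  2.12  0.32  0.7  -0.72]
[[0.002, 1.0, -0.0], [0.0, -0.0, -1.0], [-1.0, 0.002, -0.0]]
tool shift cm [ 0.8  -0.15  0.02]
turn deg [-0.01 -0.02 -0.09]
```

Request:
{"fn": "apply_moves", "kwargs": {"plan": [{"x": 0.3, "y": -0.15, "z": 0, "rx": 0, "ry": 0, "rz": 0}, {"x": 0.6, "y": -0.15, "z": 0, "rx": 0, "ry": 0, "rz": 0}, {"x": 0.8, "y": -0.15, "z": 0, "rx": 0, "ry": 0, "rz": 0}, {"x": 0.8, "y": -0.15, "z": 0, "rx": 0, "ry": 0, "rz": 0}, {"x": 0.8, "y": -0.15, "z": 0, "rx": 0, "ry": 0, "rz": 0}]}}

```text
clock: 8.7
position: [0.4678, 0.1417, 0.0505]
ee_rot: [1.209, 1.209, -1.209]
wrist_force: [-0.6, -0.4, 1.2]
width: 0.458
```

Request:
{"fn": "apply_moves", "kwargs": {"plan": [{"x": 0, "y": 0, "z": 0, "rx": 0, "ry": 0, "rz": 0}, {"x": 0, "y": 0, "z": 0, "rx": 0, "ry": 0, "rz": 0}, {"x": 0, "y": 0, "z": 0, "rx": 0, "ry": 0, "rz": 0}, {"x": 0, "y": 0, "z": 0, "rx": 0, "ry": 0, "rz": 0}, {"x": 0, "y": 0, "z": 0, "rx": 0, "ry": 0, "rz": 0}], "claw": 0}}

```text
clock: 9.2
position: [0.4678, 0.1416, 0.0505]
ee_rot: [1.209, 1.209, -1.209]
wrist_force: [0.3, -0.8, 0.2]
width: 0.845
```

Request:
{"fn": "apply_moves", "kwargs": {"plan": [{"x": -2, "y": 0, "z": 0, "rx": 0, "ry": 0, "rz": 0}, {"x": -5, "y": 0, "z": 0, "rx": 0, "ry": 0, "rz": 0}, {"x": -8, "y": 0, "z": 0, "rx": 0, "ry": 0, "rz": 0}, {"x": -11, "y": 0, "z": 0, "rx": 0, "ry": 0, "rz": 0}, {"x": -12.5, "y": 0, "z": 0, "rx": 0, "ry": 0, "rz": 0}, {"x": -13, "y": 0, "z": 0, "rx": 0, "ry": 0, "rz": 0}]}}

```text
clock: 9.8
position: [0.4685, 0.1418, 0.1821]
ee_rot: [1.211, 1.207, -1.207]
wrist_force: [-0.8, 1.2, -0.2]
width: 1.0
```

```bash
python3 s.py .620 .0085 .14
```

```text
t 9.8 p [0.4685 0.1418 0.1821] w 1.0 F [-0.8  1.2 -0.2] q [ 0.13  0.21 -0.62  2.02  0.15  0.95 -0.57]
[[0.003, 1.0, -0.0], [0.0, -0.0, -1.0], [-1.0, 0.003, -0.0]]
tool shift cm [ 4.25 15.14 13.33]
turn deg [-0.01 -0.02 -0.15]
```

Request:
{"fn": "apply_moves", "kwargs": {"plan": [{"x": 0, "y": 2.5, "z": 2, "rx": 0, "ry": 0, "rz": 0}, {"x": 0, "y": 5.5, "z": 5, "rx": 0, "ry": 0, "rz": 0}, {"x": 0, "y": 8.5, "z": 8, "rx": 0, "ry": 0, "rz": 0}, {"x": 1, "y": 11.5, "z": 10.5, "rx": 0, "ry": 0, "rz": 0}, {"x": 2, "y": 14, "z": 12.5, "rx": 0, "ry": 0, "rz": 0}, {"x": 3, "y": 15.1, "z": 13.3, "rx": 0, "ry": 0, "rz": -0.1}, {"x": 4, "y": 15.1, "z": 13.3, "rx": 0, "ry": 0, "rz": -0.1}, {"x": 4, "y": 15.1, "z": 13.3, "rx": 0, "ry": 0, "rz": -0.1}, {"x": 4, "y": 15.1, "z": 13.3, "rx": 0, "ry": 0, "rz": -0.1}]}}

```text
clock: 10.7
position: [0.6178, 0.01, 0.1404]
ee_rot: [1.207, 1.212, -1.21]
wrist_force: [0.3, 0.3, 0.3]
width: 0.996
```

```bash
python3 s.py .620 .0085 .038
cat > lk.py <<'E'
from h import *
import sys
ref=dict(vase=(.4685,.1415,.107),spool=(.620,.0085,.076),collar=(.647,.2495,.06),bun=(.6465,.1245,.044),jar=(.635,-.2355,.085))
for a in sys.argv[1:]:
    k,*xyz=a.split(",");ref[k]=tuple(map(float,xyz))
for n in("top","side"):
    p,d=optics.snapshot(n);W=cloud(n,d);cv2.imwrite(f"pics/last_{n}.png",p[:,:,::-1])
    for k,(x,y,z) in ref.items(): print(n,k,top_of(n,W,(x,y),z))
E
python3 lk.py
```

```text
t 10.7 p [0.6178 0.01   0.1404] w 0.996 F [0.3 0.3 0.3] q [ 0.26  0.46 -0.49  1.78  0.26  0.96 -0.34]
[[-0.003, 1.0, 0.002], [0.0, 0.002, -1.0], [-1.0, -0.003, -0.0]]
tool shift cm [10.24  0.25  0.16]
turn deg [ 0.1  -0.02  0.15]
top vase (array([0.4701, 0.1394, 0.1068]), array([0.4702, 0.1394, 0.107 ]), 428, array([39., 40.]))
top spool None
top collar (array([0.6485, 0.2491, 0.0599]), array([0.6485, 0.2488, 0.06  ]), 549, array([48., 49.]))
top bun (array([0.6481, 0.1231, 0.0435]), array([0.6478, 0.1226, 0.044 ]), 347, array([39., 42.]))
top jar (array([ 0.6498, -0.2549,  0.0847]), array([ 0.6489, -0.2551,  0.085 ]), 9, array([13.,  8.]))
side vase (array([0.4661, 0.1426, 0.1069]), array([0.4658, 0.1438, 0.107 ]), 208, array([38., 41.]))
side spool (array([0.6174, 0.0107, 0.0759]), array([0.6183, 0.009 , 0.076 ]), 146, array([41., 42.]))
side collar (array([0.6446, 0.2516, 0.06  ]), array([0.644 , 0.2517, 0.06  ]), 317, array([51., 50.]))
side bun (array([0.6439, 0.1263, 0.0437]), array([0.6427, 0.128 , 0.044 ]), 162, array([41., 36.]))
side jar (array([ 0.6284, -0.2349,  0.085 ]), array([ 0.6293, -0.2324,  0.085 ]), 97, array([36., 49.]))
```

The vase foot stands at (.468,.141) with its top at 107 mm, right on the pad. Now the spool.

Request:
{"fn": "apply_moves", "kwargs": {"plan": [{"x": 2, "y": 0.2, "z": 0.1, "rx": 0, "ry": 0, "rz": 0}, {"x": 5, "y": 0.2, "z": 0.1, "rx": 0, "ry": 0, "rz": 0}, {"x": 8, "y": 0.2, "z": 0.1, "rx": 0, "ry": 0, "rz": 0}, {"x": 9.7, "y": 0.2, "z": 0.1, "rx": 0, "ry": 0, "rz": 0}, {"x": 10.2, "y": 0.2, "z": 0.1, "rx": 0, "ry": 0, "rz": 0}, {"x": 10.2, "y": 0.2, "z": 0.1, "rx": 0, "ry": 0, "rz": 0}]}}

```text
clock: 11.4
position: [0.6206, 0.008, 0.0388]
ee_rot: [1.208, 1.211, -1.21]
wrist_force: [0.1, 0.4, 0.5]
width: 1.0
```

Request:
{"fn": "apply_moves", "kwargs": {"plan": [{"x": 0, "y": 0, "z": 0, "rx": 0, "ry": 0, "rz": 0}, {"x": 0, "y": 0, "z": 0, "rx": 0, "ry": 0, "rz": 0}, {"x": 0, "y": 0, "z": 0, "rx": 0, "ry": 0, "rz": 0}, {"x": 0, "y": 0, "z": 0, "rx": 0, "ry": 0, "rz": 0}, {"x": 0, "y": 0, "z": 0, "rx": 0, "ry": 0, "rz": 0}, {"x": 0, "y": 0, "z": 0, "rx": 0, "ry": 0, "rz": 0}, {"x": 0, "y": 0, "z": 0, "rx": 0, "ry": 0, "rz": 0}, {"x": 0, "y": 0, "z": 0, "rx": 0, "ry": 0, "rz": 0}, {"x": 0, "y": 0, "z": 0, "rx": 0, "ry": 0, "rz": 0}, {"x": 0, "y": 0, "z": 0, "rx": 0, "ry": 0, "rz": 0}], "claw": 255}}

```text
clock: 12.4
position: [0.6206, 0.0077, 0.0385]
ee_rot: [1.208, 1.211, -1.21]
wrist_force: [-0.5, 0.5, 1.2]
width: 0.434
```

```bash
python3 s.py .620 .0085 .18
```

```text
t 12.4 p [0.6206 0.0077 0.0385] w 0.434 F [-0.5  0.5  1.2] q [ 0.22  0.59 -0.44  1.84  0.34  0.79 -0.4 ]
[[-0.002, 1.0, 0.0], [0.0, 0.0, -1.0], [-1.0, -0.002, -0.0]]
tool shift cm [-14.15  -0.09  -0.08]
turn deg [ 0.01 -0.    0.1 ]
```

Request:
{"fn": "apply_moves", "kwargs": {"plan": [{"x": -1, "y": 0, "z": 0, "rx": 0, "ry": 0, "rz": 0}, {"x": -3, "y": 0, "z": 0, "rx": 0, "ry": 0, "rz": 0}, {"x": -5, "y": 0, "z": 0, "rx": 0, "ry": 0, "rz": 0}, {"x": -7, "y": -1, "z": 0, "rx": 0, "ry": 0, "rz": 0}, {"x": -7, "y": -4, "z": -0.5, "rx": 0, "ry": 0, "rz": 0}, {"x": -7, "y": -8, "z": -1.5, "rx": 0, "ry": 0, "rz": 0}, {"x": -7, "y": -12, "z": -2.8, "rx": 0, "ry": 0, "rz": 0}, {"x": -7, "y": -14.5, "z": -3.5, "rx": 0, "ry": 0, "rz": 0}, {"x": -7, "y": -15.1, "z": -3.6, "rx": 0, "ry": 0, "rz": 0}, {"x": -7, "y": -15.1, "z": -3.6, "rx": 0, "ry": 0, "rz": 0}]}}

```text
clock: 13.4
position: [0.4697, 0.0436, 0.1095]
ee_rot: [1.208, 1.21, -1.209]
wrist_force: [-0.1, -0.2, -1.0]
width: 0.436
```

```bash
python3 s.py .4697 .0440 .0535
```

```text
t 13.4 p [0.4697 0.0436 0.1095] w 0.436 F [-0.1 -0.2 -1. ] q [ 0.25  0.28 -0.55  2.13  0.21  0.78 -0.43]
[[-0.001, 1.0, 0.001], [-0.0, 0.001, -1.0], [-1.0, -0.001, 0.0]]
tool shift cm [ 5.6   0.01 -0.04]
turn deg [0.04 0.03 0.04]
```

Request:
{"fn": "apply_moves", "kwargs": {"plan": [{"x": 1.5, "y": 0, "z": 0, "rx": 0, "ry": 0, "rz": 0}, {"x": 3.5, "y": 0, "z": 0, "rx": 0, "ry": 0, "rz": 0}, {"x": 4.8, "y": 0, "z": 0, "rx": 0, "ry": 0, "rz": 0}, {"x": 5.1, "y": 0, "z": 0, "rx": 0, "ry": 0, "rz": 0}, {"x": 5.1, "y": 0, "z": 0, "rx": 0, "ry": 0, "rz": 0}, {"x": 5.1, "y": 0, "z": 0, "rx": 0, "ry": 0, "rz": 0}]}}

```text
clock: 14.0
position: [0.4702, 0.0437, 0.0583]
ee_rot: [1.209, 1.21, -1.21]
wrist_force: [0.7, -0.0, -1.0]
width: 0.436
```

```bash
python3 s.py .4697 .0440 .0535
```

```text
t 14.0 p [0.4702 0.0437 0.0583] w 0.436 F [ 0.7 -0.  -1. ] q [ 0.21  0.37 -0.52  2.16  0.29  0.68 -0.5 ]
[[-0.001, 1.0, -0.0], [0.0, -0.0, -1.0], [-1.0, -0.001, -0.0]]
tool shift cm [ 0.48 -0.05 -0.03]
turn deg [-0.   -0.01  0.07]
```

Request:
{"fn": "apply_moves", "kwargs": {"plan": [{"x": 0.2, "y": 0, "z": 0, "rx": 0, "ry": 0, "rz": 0}, {"x": 0.4, "y": 0, "z": 0, "rx": 0, "ry": 0, "rz": 0}, {"x": 0.5, "y": 0, "z": 0, "rx": 0, "ry": 0, "rz": 0}, {"x": 0.5, "y": 0, "z": 0, "rx": 0, "ry": 0, "rz": 0}, {"x": 0.5, "y": 0, "z": 0, "rx": 0, "ry": 0, "rz": 0}]}}

```text
clock: 14.5
position: [0.4699, 0.0436, 0.0534]
ee_rot: [1.208, 1.21, -1.21]
wrist_force: [-4.0, -1.0, 12.9]
width: 0.438
```

Request:
{"fn": "apply_moves", "kwargs": {"plan": [{"x": 0, "y": 0, "z": 0, "rx": 0, "ry": 0, "rz": 0}, {"x": 0, "y": 0, "z": 0, "rx": 0, "ry": 0, "rz": 0}, {"x": 0, "y": 0, "z": 0, "rx": 0, "ry": 0, "rz": 0}, {"x": 0, "y": 0, "z": 0, "rx": 0, "ry": 0, "rz": 0}, {"x": 0, "y": 0, "z": 0, "rx": 0, "ry": 0, "rz": 0}, {"x": 0, "y": 0, "z": 0, "rx": 0, "ry": 0, "rz": 0}], "claw": 0}}

```text
clock: 15.1
position: [0.4696, 0.0436, 0.0527]
ee_rot: [1.208, 1.211, -1.21]
wrist_force: [0.7, 0.0, 0.0]
width: 0.911
```

Request:
{"fn": "apply_moves", "kwargs": {"plan": [{"x": -2, "y": 0, "z": 0, "rx": 0, "ry": 0, "rz": 0}, {"x": -5, "y": 0, "z": 0, "rx": 0, "ry": 0, "rz": 0}, {"x": -8, "y": 0, "z": 0, "rx": 0, "ry": 0, "rz": 0}, {"x": -11, "y": 0, "z": 0, "rx": 0, "ry": 0, "rz": 0}, {"x": -12.5, "y": 0, "z": 0, "rx": 0, "ry": 0, "rz": 0}, {"x": -13, "y": 0, "z": 0, "rx": 0, "ry": 0, "rz": 0}]}}

```text
clock: 15.7
position: [0.4706, 0.0437, 0.1844]
ee_rot: [1.21, 1.208, -1.209]
wrist_force: [-0.6, 0.2, -0.7]
width: 1.004
```

```bash
python3 s.py .647 .2495 .13
```

```text
t 15.7 p [0.4706 0.0437 0.1844] w 1.004 F [-0.6  0.2 -0.7] q [ 0.3   0.18 -0.58  2.06  0.12  0.94 -0.34]
[[0.001, 1.0, -0.0], [-0.0, -0.0, -1.0], [-1.0, 0.001, 0.0]]
tool shift cm [  5.45  17.63 -20.59]
turn deg [-0.01  0.01 -0.05]
```

Request:
{"fn": "apply_moves", "kwargs": {"plan": [{"x": 0, "y": 2, "z": -2, "rx": 0, "ry": 0, "rz": 0}, {"x": 0, "y": 5, "z": -5.5, "rx": 0, "ry": 0, "rz": 0}, {"x": 0, "y": 8, "z": -9, "rx": 0, "ry": 0, "rz": 0}, {"x": 0, "y": 11, "z": -12.5, "rx": 0, "ry": 0, "rz": 0}, {"x": 0.5, "y": 14, "z": -16, "rx": 0, "ry": 0, "rz": 0}, {"x": 2, "y": 16.5, "z": -19, "rx": 0, "ry": 0, "rz": 0}, {"x": 4, "y": 17.6, "z": -20.6, "rx": 0, "ry": 0, "rz": 0}, {"x": 5.5, "y": 17.6, "z": -20.6, "rx": 0, "ry": 0, "rz": 0}, {"x": 5.5, "y": 17.6, "z": -20.6, "rx": 0, "ry": 0, "rz": 0}, {"x": 5.5, "y": 17.6, "z": -20.6, "rx": 0, "ry": 0, "rz": 0}]}}

```text
clock: 16.7
position: [0.6453, 0.2487, 0.1271]
ee_rot: [1.208, 1.21, -1.212]
wrist_force: [0.6, -0.1, 0.0]
width: 1.002
```

```bash
python3 s.py .647 .2495 .025;python3 lk.py spool,.4697,.0446,.091
```

```text
t 16.7 p [0.6453 0.2487 0.1271] w 1.002 F [ 0.6 -0.1  0. ] q [-0.08  0.6  -0.55  1.61  0.35  1.03 -0.73]
[[-0.003, 1.0, -0.0], [-0.001, -0.0, -1.0], [-1.0, -0.003, 0.001]]
tool shift cm [10.21  0.2  -0.09]
turn deg [-0.02  0.04  0.16]
top vase None
top spool None
top collar None
top bun (array([0.6486, 0.1232, 0.0437]), array([0.6482, 0.1226, 0.044 ]), 339, array([39., 40.]))
top jar (array([ 0.6368, -0.2367,  0.0849]), array([ 0.6374, -0.2371,  0.085 ]), 487, array([45., 47.]))
side vase (array([0.4659, 0.1427, 0.107 ]), array([0.4671, 0.1416, 0.107 ]), 204, array([39., 41.]))
side spool (array([0.4675, 0.0459, 0.0911]), array([0.4671, 0.0469, 0.091 ]), 174, array([39., 44.]))
side collar (array([0.6446, 0.2513, 0.06  ]), array([0.6431, 0.2529, 0.06  ]), 312, array([51., 51.]))
side bun (array([0.6434, 0.127 , 0.0434]), array([0.6421, 0.1277, 0.044 ]), 164, array([41., 39.]))
side jar (array([ 0.633 , -0.2342,  0.0852]), array([ 0.6329, -0.2334,  0.085 ]), 132, array([44., 47.]))
```

Jar unmoved and the spool is on its pad. Next is the collar foot.

Request:
{"fn": "apply_moves", "kwargs": {"plan": [{"x": 2, "y": 0.2, "z": -0.1, "rx": 0, "ry": 0, "rz": 0}, {"x": 5, "y": 0.2, "z": -0.1, "rx": 0, "ry": 0, "rz": 0}, {"x": 8, "y": 0.2, "z": -0.1, "rx": 0, "ry": 0, "rz": 0}, {"x": 9.7, "y": 0.2, "z": -0.1, "rx": 0, "ry": 0, "rz": 0}, {"x": 10.2, "y": 0.2, "z": -0.1, "rx": 0, "ry": 0, "rz": 0}, {"x": 10.2, "y": 0.2, "z": -0.1, "rx": 0, "ry": 0, "rz": 0}]}}

```text
clock: 17.4
position: [0.6476, 0.2506, 0.0256]
ee_rot: [1.208, 1.211, -1.211]
wrist_force: [0.5, 0.6, 1.2]
width: 1.0
```

Request:
{"fn": "apply_moves", "kwargs": {"plan": [{"x": 0, "y": 0, "z": 0, "rx": 0, "ry": 0, "rz": 0}, {"x": 0, "y": 0, "z": 0, "rx": 0, "ry": 0, "rz": 0}, {"x": 0, "y": 0, "z": 0, "rx": 0, "ry": 0, "rz": 0}, {"x": 0, "y": 0, "z": 0, "rx": 0, "ry": 0, "rz": 0}, {"x": 0, "y": 0, "z": 0, "rx": 0, "ry": 0, "rz": 0}, {"x": 0, "y": 0, "z": 0, "rx": 0, "ry": 0, "rz": 0}, {"x": 0, "y": 0, "z": 0, "rx": 0, "ry": 0, "rz": 0}, {"x": 0, "y": 0, "z": 0, "rx": 0, "ry": 0, "rz": 0}, {"x": 0, "y": 0, "z": 0, "rx": 0, "ry": 0, "rz": 0}, {"x": 0, "y": 0, "z": 0, "rx": 0, "ry": 0, "rz": 0}], "claw": 255}}

```text
clock: 18.4
position: [0.6476, 0.2507, 0.0256]
ee_rot: [1.208, 1.211, -1.21]
wrist_force: [-1.3, 0.4, 2.0]
width: 0.52
```

```bash
python3 s.py .4597 -.0359 .14
```

```text
t 18.4 p [0.6476 0.2507 0.0256] w 0.52 F [-1.3  0.4  2. ] q [-0.11  0.71 -0.5   1.66  0.42  0.88 -0.78]
[[-0.002, 1.0, 0.0], [0.0, 0.0, -1.0], [-1.0, -0.002, -0.0]]
tool shift cm [-11.42 -18.81  28.66]
turn deg [ 0.   -0.01  0.1 ]
```

Request:
{"fn": "apply_moves", "kwargs": {"plan": [{"x": -1, "y": 0, "z": 0, "rx": 0, "ry": 0, "rz": 0}, {"x": -4, "y": 0, "z": 0, "rx": 0, "ry": 0, "rz": 0}, {"x": -8, "y": 0, "z": 0, "rx": 0, "ry": 0, "rz": 0}, {"x": -11, "y": -1, "z": 1.5, "rx": 0, "ry": 0, "rz": 0}, {"x": -12.5, "y": -3, "z": 4.5, "rx": 0, "ry": 0, "rz": 0}, {"x": -12.5, "y": -5, "z": 8, "rx": 0, "ry": 0, "rz": 0}, {"x": -12.5, "y": -7.5, "z": 12, "rx": 0, "ry": 0, "rz": 0}, {"x": -12.5, "y": -10, "z": 16, "rx": 0, "ry": 0, "rz": 0}, {"x": -12.5, "y": -12, "z": 19, "rx": 0, "ry": 0, "rz": 0}, {"x": -12.5, "y": -13, "z": 20, "rx": 0, "ry": 0, "rz": 0}]}}

```text
clock: 19.4
position: [0.5162, 0.0472, 0.1512]
ee_rot: [1.209, 1.208, -1.214]
wrist_force: [-0.4, 0.1, -1.3]
width: 0.517
```

```bash
python3 s.py .4597 -.0353 .15
```

```text
t 19.4 p [0.5162 0.0472 0.1512] w 0.517 F [-0.4  0.1 -1.3] q [ 0.29  0.3  -0.59  1.99  0.22  0.91 -0.42]
[[-0.002, 1.0, -0.003], [-0.002, -0.003, -1.0], [-1.0, -0.002, 0.002]]
tool shift cm [ 0.14 -5.63  8.27]
turn deg [-0.19  0.1   0.11]
```

Request:
{"fn": "apply_moves", "kwargs": {"plan": [{"x": 0, "y": -1.5, "z": 2, "rx": 0, "ry": 0, "rz": 0}, {"x": 0, "y": -3.5, "z": 5, "rx": 0, "ry": 0, "rz": 0}, {"x": 0, "y": -5, "z": 7.5, "rx": 0, "ry": 0, "rz": 0}, {"x": 0.5, "y": -5.7, "z": 8.3, "rx": 0, "ry": 0, "rz": 0}, {"x": 2.5, "y": -5.7, "z": 8.3, "rx": 0, "ry": 0, "rz": 0}, {"x": 5, "y": -5.7, "z": 8.3, "rx": 0, "ry": 0, "rz": 0}, {"x": 7.5, "y": -5.7, "z": 8.3, "rx": 0, "ry": 0, "rz": 0}, {"x": 9, "y": -5.7, "z": 8.3, "rx": 0, "ry": 0, "rz": 0}, {"x": 9.5, "y": -5.7, "z": 8.3, "rx": 0, "ry": 0, "rz": 0}, {"x": 9.5, "y": -5.7, "z": 8.3, "rx": 0, "ry": 0, "rz": 0}]}}

```text
clock: 20.4
position: [0.4608, -0.0315, 0.0556]
ee_rot: [1.208, 1.212, -1.21]
wrist_force: [-0.4, 1.3, -1.0]
width: 0.519
```

Request:
{"fn": "apply_moves", "kwargs": {"plan": [{"x": 0.3, "y": 0, "z": 0, "rx": 0, "ry": 0, "rz": 0}, {"x": 0.6, "y": 0, "z": 0, "rx": 0, "ry": 0, "rz": 0}, {"x": 0.6, "y": 0, "z": 0, "rx": 0, "ry": 0, "rz": 0}, {"x": 0.6, "y": 0, "z": 0, "rx": 0, "ry": 0, "rz": 0}]}}

```text
clock: 20.8
position: [0.4608, -0.0324, 0.0501]
ee_rot: [1.209, 1.21, -1.21]
wrist_force: [1.6, -0.7, 0.0]
width: 0.516
```

```bash
python3 s.py .4597 -.0353 .0405
```

```text
t 20.8 p [ 0.4608 -0.0324  0.0501] w 0.516 F [ 1.6 -0.7  0. ] q [ 0.38  0.37 -0.52  2.19  0.3   0.65 -0.35]
[[-0.001, 1.0, -0.0], [-0.0, -0.0, -1.0], [-1.0, -0.001, 0.0]]
tool shift cm [ 0.96 -0.11  0.29]
turn deg [-0.    0.    0.07]
```

Request:
{"fn": "apply_moves", "kwargs": {"plan": [{"x": 0, "y": -0.1, "z": 0.3, "rx": 0, "ry": 0, "rz": 0}, {"x": 0.3, "y": -0.1, "z": 0.3, "rx": 0, "ry": 0, "rz": 0}, {"x": 0.5, "y": -0.1, "z": 0.3, "rx": 0, "ry": 0, "rz": 0}, {"x": 0.7, "y": -0.1, "z": 0.3, "rx": 0, "ry": 0, "rz": 0}, {"x": 0.7, "y": -0.1, "z": 0.3, "rx": 0, "ry": 0, "rz": 0}]}}

```text
clock: 21.3
position: [0.4594, -0.0353, 0.0425]
ee_rot: [1.208, 1.211, -1.211]
wrist_force: [0.1, -0.6, 0.1]
width: 0.52
```

```bash
python3 s.py .4597 -.0353 .0405
```

```text
t 21.3 p [ 0.4594 -0.0353  0.0425] w 0.52 F [ 0.1 -0.6  0.1] q [ 0.38  0.38 -0.51  2.19  0.31  0.64 -0.36]
[[-0.002, 1.0, 0.0], [0.0, 0.0, -1.0], [-1.0, -0.002, -0.0]]
tool shift cm [0.2  0.03 0.  ]
turn deg [ 0.01 -0.01  0.13]
```

Request:
{"fn": "apply_moves", "kwargs": {"plan": [{"x": 0.1, "y": 0, "z": 0, "rx": 0, "ry": 0, "rz": 0}, {"x": 0.2, "y": 0, "z": 0, "rx": 0, "ry": 0, "rz": 0}, {"x": 0.2, "y": 0, "z": 0, "rx": 0, "ry": 0, "rz": 0}]}}

```text
clock: 21.6
position: [0.4596, -0.0353, 0.0407]
ee_rot: [1.208, 1.211, -1.21]
wrist_force: [0.3, -0.6, -1.0]
width: 0.516
```

Request:
{"fn": "apply_moves", "kwargs": {"plan": [{"x": 0, "y": 0, "z": 0, "rx": 0, "ry": 0, "rz": 0}, {"x": 0, "y": 0, "z": 0, "rx": 0, "ry": 0, "rz": 0}, {"x": 0, "y": 0, "z": 0, "rx": 0, "ry": 0, "rz": 0}, {"x": 0, "y": 0, "z": 0, "rx": 0, "ry": 0, "rz": 0}, {"x": 0, "y": 0, "z": 0, "rx": 0, "ry": 0, "rz": 0}, {"x": 0, "y": 0, "z": 0, "rx": 0, "ry": 0, "rz": 0}], "claw": 0}}

```text
clock: 22.2
position: [0.4596, -0.0354, 0.0408]
ee_rot: [1.208, 1.21, -1.21]
wrist_force: [1.1, -0.3, 0.6]
width: 0.98
```

Request:
{"fn": "apply_moves", "kwargs": {"plan": [{"x": -2, "y": 0, "z": 0, "rx": 0, "ry": 0, "rz": 0}, {"x": -5, "y": 0, "z": 0, "rx": 0, "ry": 0, "rz": 0}, {"x": -8, "y": 0, "z": 0, "rx": 0, "ry": 0, "rz": 0}, {"x": -11, "y": 0, "z": 0, "rx": 0, "ry": 0, "rz": 0}, {"x": -12.5, "y": 0, "z": 0, "rx": 0, "ry": 0, "rz": 0}, {"x": -13, "y": 0, "z": 0, "rx": 0, "ry": 0, "rz": 0}]}}

```text
clock: 22.8
position: [0.4606, -0.0355, 0.1724]
ee_rot: [1.209, 1.208, -1.209]
wrist_force: [-0.0, -0.2, -0.5]
width: 1.001
```

```bash
python3 s.py .646 .1248 .12
```

```text
t 22.8 p [ 0.4606 -0.0355  0.1724] w 1.001 F [-0.  -0.2 -0.5] q [ 0.48  0.18 -0.59  2.09  0.12  0.91 -0.18]
[[0.001, 1.0, -0.0], [-0.001, -0.0, -1.0], [-1.0, 0.001, 0.001]]
tool shift cm [  5.24  18.53 -16.03]
turn deg [-0.01  0.04 -0.05]
```

Request:
{"fn": "apply_moves", "kwargs": {"plan": [{"x": 0, "y": 2, "z": -2, "rx": 0, "ry": 0, "rz": 0}, {"x": 0, "y": 5, "z": -4.5, "rx": 0, "ry": 0, "rz": 0}, {"x": 0, "y": 8, "z": -7, "rx": 0, "ry": 0, "rz": 0}, {"x": 0, "y": 11, "z": -9.5, "rx": 0, "ry": 0, "rz": 0}, {"x": 0.5, "y": 14, "z": -12, "rx": 0, "ry": 0, "rz": 0}, {"x": 2, "y": 17, "z": -14.5, "rx": 0, "ry": 0, "rz": 0}, {"x": 4, "y": 18.5, "z": -16, "rx": 0, "ry": 0, "rz": 0}, {"x": 5.2, "y": 18.5, "z": -16, "rx": 0, "ry": 0, "rz": 0}, {"x": 5.2, "y": 18.5, "z": -16, "rx": 0, "ry": 0, "rz": 0}, {"x": 5.2, "y": 18.5, "z": -16, "rx": 0, "ry": 0, "rz": 0}]}}

```text
clock: 23.8
position: [0.6441, 0.1238, 0.1182]
ee_rot: [1.208, 1.211, -1.212]
wrist_force: [-0.2, 0.2, 1.0]
width: 0.999
```

```bash
python3 s.py .646 .1248 .019;python3 lk.py spool,.4697,.0446,.091 collar,.4597,-.0359,.075
```

```text
t 23.8 p [0.6441 0.1238 0.1182] w 0.999 F [-0.2  0.2  1. ] q [ 0.12  0.56 -0.56  1.71  0.34  0.98 -0.57]
[[-0.003, 1.0, -0.0], [-0.001, -0.0, -1.0], [-1.0, -0.003, 0.001]]
tool shift cm [ 9.92  0.21 -0.1 ]
turn deg [-0.02  0.03  0.16]
top vase (array([0.47  , 0.1397, 0.1067]), array([0.4701, 0.1388, 0.107 ]), 422, array([41., 40.]))
top spool None
top collar None
top bun None
top jar (array([ 0.6369, -0.2367,  0.085 ]), array([ 0.6362, -0.2362,  0.085 ]), 488, array([46., 46.]))
side vase (array([0.4656, 0.1428, 0.1071]), array([0.4644, 0.1466, 0.107 ]), 207, array([38., 39.]))
side spool (array([0.4676, 0.0456, 0.091 ]), array([0.4671, 0.0469, 0.091 ]), 173, array([40., 40.]))
side collar (array([ 0.4576, -0.0336,  0.0752]), array([ 0.4579, -0.0355,  0.075 ]), 232, array([50., 51.]))
side bun (array([0.6434, 0.1266, 0.0436]), array([0.6409, 0.1291, 0.044 ]), 161, array([42., 39.]))
side jar (array([ 0.6338, -0.2344,  0.0849]), array([ 0.6329, -0.2334,  0.085 ]), 131, array([45., 48.]))
```

View pics/last_side.png

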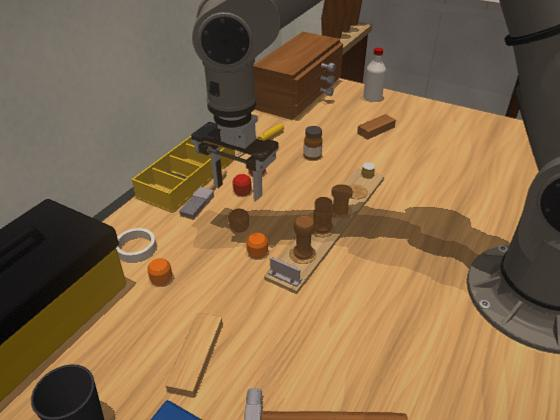

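Three feet are on the board in order (vase (303,238), spool (323,215), collar (342,200)), the jar at (313,145) is untouched, and the gripper is over the bun (238,220).

Request:
{"fn": "apply_moves", "kwargs": {"plan": [{"x": 2, "y": 0.2, "z": -0.1, "rx": 0, "ry": 0, "rz": 0}, {"x": 5, "y": 0.2, "z": -0.1, "rx": 0, "ry": 0, "rz": 0}, {"x": 7.5, "y": 0.2, "z": -0.1, "rx": 0, "ry": 0, "rz": 0}, {"x": 9.3, "y": 0.2, "z": -0.1, "rx": 0, "ry": 0, "rz": 0}, {"x": 9.8, "y": 0.2, "z": -0.1, "rx": 0, "ry": 0, "rz": 0}, {"x": 9.8, "y": 0.2, "z": -0.1, "rx": 0, "ry": 0, "rz": 0}]}}

```text
clock: 24.5
position: [0.6466, 0.1255, 0.0207]
ee_rot: [1.208, 1.21, -1.211]
wrist_force: [0.1, 0.1, -0.3]
width: 1.003
```

Request:
{"fn": "apply_moves", "kwargs": {"plan": [{"x": 0, "y": 0, "z": 0, "rx": 0, "ry": 0, "rz": 0}, {"x": 0, "y": 0, "z": 0, "rx": 0, "ry": 0, "rz": 0}, {"x": 0, "y": 0, "z": 0, "rx": 0, "ry": 0, "rz": 0}, {"x": 0, "y": 0, "z": 0, "rx": 0, "ry": 0, "rz": 0}, {"x": 0, "y": 0, "z": 0, "rx": 0, "ry": 0, "rz": 0}, {"x": 0, "y": 0, "z": 0, "rx": 0, "ry": 0, "rz": 0}, {"x": 0, "y": 0, "z": 0, "rx": 0, "ry": 0, "rz": 0}, {"x": 0, "y": 0, "z": 0, "rx": 0, "ry": 0, "rz": 0}, {"x": 0, "y": 0, "z": 0, "rx": 0, "ry": 0, "rz": 0}, {"x": 0, "y": 0, "z": 0, "rx": 0, "ry": 0, "rz": 0}], "claw": 255}}

```text
clock: 25.5
position: [0.6467, 0.1257, 0.0206]
ee_rot: [1.208, 1.21, -1.21]
wrist_force: [0.2, -2.2, 3.4]
width: 0.503
```

```bash
python3 s.py .4554 -.1254 .14
```

```text
t 25.5 p [0.6467 0.1257 0.0206] w 0.503 F [ 0.2 -2.2  3.4] q [ 0.08  0.67 -0.51  1.75  0.43  0.83 -0.63]
[[-0.002, 1.0, 0.0], [0.0, 0.0, -1.0], [-1.0, -0.002, -0.0]]
tool shift cm [-11.92 -19.15  25.1 ]
turn deg [ 0.   -0.    0.09]
```

Request:
{"fn": "apply_moves", "kwargs": {"plan": [{"x": -1, "y": 0, "z": 0, "rx": 0, "ry": 0, "rz": 0}, {"x": -4, "y": 0, "z": 0, "rx": 0, "ry": 0, "rz": 0}, {"x": -8, "y": 0, "z": 0.5, "rx": 0, "ry": 0, "rz": 0}, {"x": -11, "y": -1, "z": 2, "rx": 0, "ry": 0, "rz": 0}, {"x": -12, "y": -3, "z": 5, "rx": 0, "ry": 0, "rz": 0}, {"x": -12, "y": -6, "z": 8.5, "rx": 0, "ry": 0, "rz": 0}, {"x": -12, "y": -9, "z": 12, "rx": 0, "ry": 0, "rz": 0}, {"x": -12, "y": -12, "z": 15.5, "rx": 0, "ry": 0, "rz": 0}, {"x": -12, "y": -14, "z": 18, "rx": 0, "ry": 0, "rz": 0}, {"x": -12, "y": -15, "z": 19, "rx": 0, "ry": 0, "rz": 0}]}}

```text
clock: 26.5
position: [0.4949, -0.067, 0.1412]
ee_rot: [1.209, 1.208, -1.213]
wrist_force: [-0.1, -0.3, -1.0]
width: 0.501
```

Request:
{"fn": "apply_moves", "kwargs": {"plan": [{"x": 0, "y": -1, "z": 1.5, "rx": 0, "ry": 0, "rz": 0}, {"x": 0, "y": -3, "z": 4, "rx": 0, "ry": 0, "rz": 0}, {"x": 0, "y": -4.1, "z": 6, "rx": 0, "ry": 0, "rz": 0}, {"x": 0, "y": -4.1, "z": 6, "rx": 0, "ry": 0, "rz": 0}, {"x": 0, "y": -4.1, "z": 6, "rx": 0, "ry": 0, "rz": 0}, {"x": 0, "y": -4.1, "z": 6, "rx": 0, "ry": 0, "rz": 0}]}}

```text
clock: 27.1
position: [0.4565, -0.1233, 0.141]
ee_rot: [1.208, 1.211, -1.209]
wrist_force: [-0.8, 0.3, -1.0]
width: 0.503
```

```bash
python3 s.py .4554 -.1247 .0356
```

```text
t 27.1 p [ 0.4565 -0.1233  0.141 ] w 0.503 F [-0.8  0.3 -1. ] q [ 0.64  0.24 -0.58  2.1   0.17  0.85 -0.03]
[[-0.001, 1.0, 0.001], [0.0, 0.001, -1.0], [-1.0, -0.001, -0.0]]
tool shift cm [10.55 -0.1   0.14]
turn deg [ 0.07 -0.02  0.06]
```

Request:
{"fn": "apply_moves", "kwargs": {"plan": [{"x": 2, "y": -0.1, "z": 0.1, "rx": 0, "ry": 0, "rz": 0}, {"x": 5, "y": -0.1, "z": 0.1, "rx": 0, "ry": 0, "rz": 0}, {"x": 8, "y": -0.1, "z": 0.1, "rx": 0, "ry": 0, "rz": 0}, {"x": 9.5, "y": -0.1, "z": 0.1, "rx": 0, "ry": 0, "rz": 0}, {"x": 9.9, "y": -0.1, "z": 0.1, "rx": 0, "ry": 0, "rz": 0}, {"x": 9.9, "y": -0.1, "z": 0.1, "rx": 0, "ry": 0, "rz": 0}, {"x": 9.9, "y": -0.1, "z": 0.1, "rx": 0, "ry": 0, "rz": 0}]}}

```text
clock: 27.8
position: [0.4554, -0.125, 0.0426]
ee_rot: [1.208, 1.21, -1.209]
wrist_force: [0.1, -0.5, 0.1]
width: 0.506
```

```bash
python3 s.py .4554 -.1247 .0358
```

```text
t 27.8 p [ 0.4554 -0.125   0.0426] w 0.506 F [ 0.1 -0.5  0.1] q [ 0.57  0.4  -0.51  2.17  0.32  0.65 -0.17]
[[-0.001, 1.0, 0.001], [-0.0, 0.001, -1.0], [-1.0, -0.001, 0.0]]
tool shift cm [ 0.68 -0.   -0.03]
turn deg [0.04 0.   0.04]
```

Request:
{"fn": "apply_moves", "kwargs": {"plan": [{"x": 0.3, "y": 0, "z": 0, "rx": 0, "ry": 0, "rz": 0}, {"x": 0.5, "y": 0, "z": 0, "rx": 0, "ry": 0, "rz": 0}, {"x": 0.7, "y": 0, "z": 0, "rx": 0, "ry": 0, "rz": 0}, {"x": 0.7, "y": 0, "z": 0, "rx": 0, "ry": 0, "rz": 0}]}}

```text
clock: 28.2
position: [0.4549, -0.1256, 0.0352]
ee_rot: [1.208, 1.21, -1.21]
wrist_force: [-1.8, -1.5, 6.1]
width: 0.506
```

Request:
{"fn": "apply_moves", "kwargs": {"plan": [{"x": 0, "y": 0, "z": 0, "rx": 0, "ry": 0, "rz": 0}, {"x": 0, "y": 0, "z": 0, "rx": 0, "ry": 0, "rz": 0}, {"x": 0, "y": 0, "z": 0, "rx": 0, "ry": 0, "rz": 0}, {"x": 0, "y": 0, "z": 0, "rx": 0, "ry": 0, "rz": 0}, {"x": 0, "y": 0, "z": 0, "rx": 0, "ry": 0, "rz": 0}, {"x": 0, "y": 0, "z": 0, "rx": 0, "ry": 0, "rz": 0}], "claw": 0}}

```text
clock: 28.8
position: [0.4546, -0.1254, 0.0348]
ee_rot: [1.208, 1.211, -1.21]
wrist_force: [0.4, -0.1, -0.5]
width: 0.972
```

Request:
{"fn": "apply_moves", "kwargs": {"plan": [{"x": -2, "y": 0, "z": 0, "rx": 0, "ry": 0, "rz": 0}, {"x": -5, "y": 0, "z": 0, "rx": 0, "ry": 0, "rz": 0}, {"x": -8, "y": 0, "z": 0, "rx": 0, "ry": 0, "rz": 0}, {"x": -11, "y": 0, "z": 0, "rx": 0, "ry": 0, "rz": 0}, {"x": -14, "y": 0, "z": 2, "rx": 0, "ry": 0, "rz": 0}, {"x": -16, "y": 0, "z": 6, "rx": 0, "ry": 0, "rz": 0}, {"x": -16, "y": 0, "z": 10, "rx": 0, "ry": 0, "rz": 0}, {"x": -16, "y": 0, "z": 14, "rx": 0, "ry": 0, "rz": 0}, {"x": -16, "y": 0, "z": 17, "rx": 0, "ry": 0, "rz": 0}, {"x": -16, "y": 0, "z": 18, "rx": 0, "ry": 0, "rz": 0}]}}

```text
clock: 29.8
position: [0.4541, -0.3085, 0.1945]
ee_rot: [1.211, 1.209, -1.213]
wrist_force: [0.5, 0.0, -0.0]
width: 1.003
```

Request:
{"fn": "apply_moves", "kwargs": {"plan": [{"x": 0, "y": 0, "z": 3, "rx": 0, "ry": 0, "rz": 0}, {"x": 0, "y": 0, "z": 6, "rx": 0, "ry": 0, "rz": 0}, {"x": 0, "y": 0, "z": 9, "rx": 0, "ry": 0, "rz": 0}, {"x": 0, "y": 0, "z": 11, "rx": 0, "ry": 0, "rz": 0}, {"x": 0, "y": 0, "z": 12, "rx": 0, "ry": 0, "rz": 0}, {"x": 0, "y": 0, "z": 12, "rx": 0, "ry": 0, "rz": 0}]}}

```text
clock: 30.4
position: [0.4549, -0.4256, 0.1944]
ee_rot: [1.209, 1.211, -1.211]
wrist_force: [-0.0, 0.8, 0.2]
width: 1.001
```

```bash
python3 s.py;python3 lk.py spool,.4697,.0446,.091 collar,.4597,-.0359,.075 bun,.4554,-.1254,.059; python3 -c "
import cv2,numpy as np
a=cv2.imread('pics/last_top.png')[120:330,120:450];b=cv2.imread('pics/last_side.png')[110:310,200:420]
cv2.imwrite('pics/fin.png',np.hstack([cv2.resize(a,(450,286)),cv2.resize(b,(315,286))]))"
```

```text
t 30.4 p [ 0.4549 -0.4256  0.1944] w 1.001 F [-0.   0.8  0.2] q [ 0.97  0.4  -0.42  1.73  0.18  1.06  0.49]
[[-0.002, 1.0, -0.001], [0.001, -0.001, -1.0], [-1.0, -0.002, -0.001]]
top vase (array([0.4702, 0.1394, 0.1067]), array([0.4702, 0.1397, 0.107 ]), 432, array([39., 40.]))
top spool (array([0.4714, 0.0435, 0.0908]), array([0.4714, 0.0434, 0.091 ]), 392, array([39., 39.]))
top collar (array([ 0.461 , -0.0363,  0.0749]), array([ 0.4609, -0.036 ,  0.075 ]), 596, array([48., 49.]))
top bun (array([ 0.4565, -0.1268,  0.0586]), array([ 0.4566, -0.1264,  0.059 ]), 380, array([40., 41.]))
top jar (array([ 0.6368, -0.2369,  0.0849]), array([ 0.6362, -0.2362,  0.085 ]), 483, array([45., 46.]))
side vase (array([0.4662, 0.1428, 0.107 ]), array([0.4652, 0.1452, 0.107 ]), 202, array([39., 40.]))
side spool (array([0.4676, 0.0458, 0.0911]), array([0.4679, 0.0453, 0.091 ]), 173, array([39., 41.]))
side collar (array([ 0.4573, -0.0333,  0.0752]), array([ 0.4579, -0.0355,  0.075 ]), 236, array([50., 51.]))
side bun (array([ 0.4523, -0.1232,  0.0587]), array([ 0.4513, -0.1201,  0.059 ]), 139, array([42., 41.]))
side jar (array([ 0.6334, -0.234 ,  0.0849]), array([ 0.6341, -0.2358,  0.085 ]), 134, array([45., 48.]))
```

View pics/fin.png

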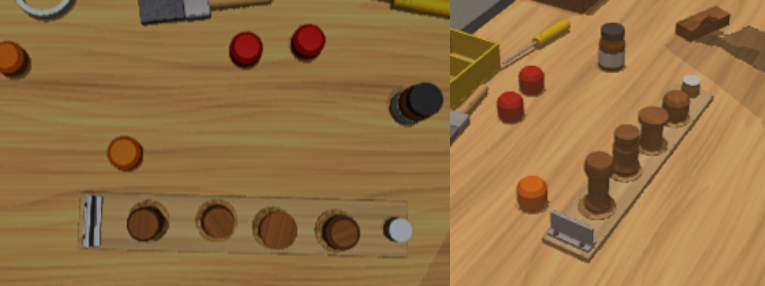

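All four feet stand on their pads in order beside the stop, within about 2 mm of the pad centres in the top view. The jar has not moved.

```bash
python3 -c "
from bench import arm
print(arm.close_job())"
```

```text
the job is handed in; nothing more can be done
None
```

All four feet are upright on their cork pads in height order: vase next to the steel stop, then spool, collar and bun. I handed the job in at 30.4 s of the 109 s allowed, with the arm clear of everything.

**Position checks:** the top heights came out at 107, 91, 75 and 59 mm, as they should for standing on pads 15 mm up. In the top view each foot is within about 2 mm of its pad centre, and the jar has moved less than 0.5 mm. I left the look-alikes alone.

**Disagreements:**
- **Cameras:** the two views differ by 2–4 mm, so I aimed at their averages; those averages matched the robot's own position when the jaws closed on a foot.
- **Vase grip:** the jaws stopped at 43 mm instead of the 32 mm barrel, because the flat fingers met the wider part above it. The collar foot was held by its collar, not its shank, in the same way. Both still lifted and stood straight.
- **First move:** the first move call was refused as invalid input because its rows left out some fields. The arm did not move, and I resent it with every field filled in.

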